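# Hold a drilled bar against the sprung stop

## Task

Take the steel V-block off the fixture plate and set it down upright in the blue tray without dropping it. Then press the drilled aluminium bar, lying flat, straight and centred on the plate's white line, end-on against the brass pad of the sprung stop until the orange pointer stands in the green zone (about 7 N), never driving the stop to the end of its travel, and hold it steady there with the fingers for at least three seconds so that I can screw it down: finish while still holding, do not let go. Leave everything else where it is.

Things in the scene. Friction and masses are not known exactly. Their poses are not given: they have to be found in the camera images.
- plate: dark steel fixture plate, 380 (x) x 190 (y) x 20 mm, fixed on the table; origin at the centre of its underside, top face 20 mm up. Its +x axis runs along the white centre line (y = 0) towards the stop. The stop's grey housing is fixed on it, 60 x 60 mm, from x = 130 to 190 mm, 36 mm high above the plate; the free space between pad and plate's other end (x from -190 to 86 mm) is flat
- pad_face (a point): centre of the pressing face of the stop's brass pad (10 (x) x 50 (y) x 26 mm, upright, from 2 to 28 mm above the plate, sliding along the plate's +x against a spring); the face looks to the plate's -x; at plate x = 86 mm, y = 0, 12.5 mm above the plate's top face while nothing presses it, and it moves with the pad
- stop (a joint): travel of the sprung stop in m: 0 free, grows as the pad is pressed towards the housing, end of travel at 0.024. The spring gives 0.5 N per mm from 0 (no preload). An orange pointer over the housing shows it: white zone 0 to 8 mm, green zone 8 to 20 mm (4 to 10 N), red beyond
- bar: loose aluminium bar, 120 (x) x 30 (y) x 25 mm high, about 0.24 kg, with a 10 mm upright hole through its centre; origin at the centre of its underside. It lies flat on the plate, its +x end towards the stop within about 20 degrees
- vblock: loose steel V-block, 46 (x) x 40 (y) x 42 mm high, about 0.45 kg; the V groove runs along x in its top; the two outer side faces (+y and -y, 40 mm apart) are upright and flat. Origin at the centre of its underside. It stands on the plate between the bar and the stop
- tray: shallow blue plastic tray, 170 (x) x 140 (y) x 20 mm high, walls and floor 5 mm, fixed on the table, empty; origin at the centre of its underside. Stands to the left or to the right of the plate
- gauge_case: dark wooden gauge block case, 150 (x) x 110 (y) x 40 mm high, fixed, on the other side of the plate from the tray; origin at the centre of its underside
- vise: toolmaker's steel vise, 176 (x) x 60 x 60 mm, stands behind the plate; leave alone. Origin under its base
- cleaner: clear bottle with blue cap, 60 mm across, 160 mm high; leave alone. Origin under its centre
- ring_gauge: steel ring gauge lying flat, 60 mm across, 22 mm high; leave alone. Origin under its centre
- loupe: black loupe standing upright, 42 mm across, 45 mm high; leave alone. Origin under its centre
- parallel: steel parallel, 20 (x) x 130 (y) x 30 mm high; leave alone. Origin under its centre
There are look-alikes about, which are no part of the job. Leave any brown look-alike of the vblock alone.

How it is judged (in metres and radians):
On the way, in this order (a step that is already met when the one before it is completed fails the run):
1. the V-block stands released in the blue tray (x of vblock in the frame of tray between -0.065 and 0.065 m and y of vblock in the frame of tray between -0.05 and 0.05 m and z of vblock in the frame of tray between 0 and 0.012 m and angle between vblock's own z axis and vertical below 0.15 rad and contact force between the fingers and vblock below 0.1 N and linear speed of vblock below 0.03 m/s), for 0.2 s.
2. the bar is pressed straight and centred against the pad with 4 to 10 N for two seconds (contact force between bar and stop between 4 and 10 N and value of joint stop between 0.008 and 0.02 m and y of bar in the frame of plate between -0.01 and 0.01 m and z of bar in the frame of plate between 0.016 and 0.024 m and angle between the x axis of bar and the x axis of plate, either way round below 0.1 rad and angle between bar's own z axis and vertical below 0.06 rad and contact force between the fingers and bar above 1 N), for 2 s.
At the end, for the whole second after the job is handed in: V-block upright (8 deg), at rest on the tray floor, let go; bar flat on the plate (4 mm, 3 deg), within 10 mm and 5.7 deg of the centre line, touched by the fingers and pressing the pad with 4 to 10 N, stop travel 8 to 20 mm (pointer in the green) (all of step 1 and all of step 2); the arm keeps its last pose, push and grip.
It fails at once if the stop is driven to the end of its travel (value of joint stop above 0.0235 m).
It fails at once if the V-block is dropped into the tray (let go and falling) (horizontal distance between vblock and tray below 0.1 m and contact force between the fingers and vblock below 0.05 N and linear speed of vblock above 0.6 m/s).
It fails at once if a bystander is moved by more than 30 mm (distance of any of vise, cleaner, ring_gauge, loupe, parallel from where it was at the start of the episode above 0.03 m).
It also fails if it takes over 61 s, if anything falls off the work surface, if the arm or the gripper's body presses on something with over 40 N, if the wrist force passes 120 N, or if a joint passes its speed limit or range.

## Robot

A 7-joint arm with a two-finger parallel gripper is mounted at the origin on the work surface. World frame = base frame: x ahead of the robot, y to its left, z up, the work surface at z = 0. Lengths are in mm, angles in rad, forces in N, time in s.
With the tool pointing down it reaches from about 400 to 925 mm from the base axis. Payload 4.1 kg.
Tool frame: the origin (TCP) lies on the mounting face of the last link; the fingertips stand 173 mm ahead of it and the grasp point (between the pads) lies 155 mm ahead of it (ctrl.hold_point_z is the distance from the TCP to the grasp point, in mm); z points along the fingers, y is the direction in which the jaws open and shut (so a half turn about z gives the same grasp; the last joint's range is limited). The gripper opens to 85 mm and grips with 20 to 120 N. Pads are 22 mm wide; open, the fingers measure 114 mm over their backs; the gripper's body (76 mm by 85 mm) begins 54 mm behind the grasp point. The pads swing forward as they close: fully open they stand 13 mm farther back than shut.
Start: joints at [1.112, 0.398, 0.045, 1.537, -0.019, 1.207, -0.051], TCP at [228.889, -608.381, 404.747] pointing down, gripper open.
Joint ranges: [-2.82, 2.82], [-0.49, 2.23], [-1.37, 1.46], [0, 2.46], [-1.36, 4.5], [0.23, 2], [-2.94, 2.94]. Speed limits (rad/s): [2.57, 2.57, 3.14, 3.14, 3.14, 3.14, 3.14].

## Interface

Orientations are given as a rotation vector (axis times angle).
In Python, from station import ctrl gives the robot as it stands.
- The arm moves only by the tool servo_tool, never from a script. Its argument "steps" is text: rows parted by semicolons, each of 4 numbers parted by spaces: the shift along the tool's x, y, z in cm, then the turn about the tool's z in rad. A call has 1 to 20 rows; each row is the pose to reach, as a shift and turn from the pose measured when the call began, along the tool's axes at that moment; what a row does not reach only later rows make up. A row lasts 1/8 s, in which the tool goes at most 62.5 mm and 10.7 degrees, less where a joint would pass 70% of its speed; a pose out of reach is approached as far as the arm can. A call with a gripper value outside its range is refused whole. "grip" is the finger opening in cm, from 0 to 8.54, set as the call begins (left out, the last holds). The fingers move at their own pace and stop on an object; the grip force is fixed at half the most. Time passes only in rows, so rows that repeat a pose let the fingers close. It gives the time, the measured TCP pose, the force and the opening at its end, in the units of the state.
- ctrl.sense(): the state, without advancing time (a new reading comes with each control period).
- ctrl.grab_frame(name): name is "scene" or "top" or "wrist"; returns (picture, depth): 420x560x3 uint8, red, green, blue; 420x560 float32, mm along the optical axis (not along the pixel's ray), 0 where there is no reading.
- ctrl.get_calibration(name): a dict with "mtx" (3x3 intrinsics, pixels), "view" (4x4, takes a point from world to camera coordinates). Camera axes: x right, y down, z forward; pixel columns grow to the right and rows downward; lengths in mm; the calibration is good to about 2 mm. A picture is of the moment at which its call begins: read the wrist's pose just before it. get_calibration takes no time and is no camera call; for the wrist camera it gives the pose at the moment of the call.
- ctrl.close_job(): hands the job in, once; it reports no verdict.
Trained networks look in the newest picture that a camera, given by its name, has taken for a name from the list of things; names that differ only in an ending like _2 or _b are one class to them, and where a whole thing is asked for, a point or a joint stands for the part that bears it (a point fixed in the world has none). Each returns a list of dicts, best first, with "p" (0 to 1); they miss things now and then, are a little off and sometimes report something else, mostly with a low value. They report only what shows in the picture. A call takes as long as a camera call. They do not tell look-alikes from the thing itself.
- ctrl.silhouettes(camera, query): "mask" (420x560 bool, what is visible of it) and "xy" ([column, row] in pixels, amid what is visible of it).
The state is a dict: "time": time; "qpos": joint angles; "joint_vel": joint speeds; "joint_torque": joint torques, N m; "eef_pos": TCP position; "ee_rot": TCP orientation; "contact_force": force on the tool from outside, world axes, zero at the start; "ft_torque": the same for the moment, N m; "finger_gap": opening from 0.0 (shut) to 1.0 (fully open).
Only numpy, scipy, OpenCV 4.12 (cv2) and the standard library are available. Lean on these libraries where they do the work, as an engineer would, in place of code of your own. Each camera call takes 0.05 s, during which the arm holds its last target.

## Working session

There is one attempt and no reset: what is moved stays moved. The work goes in short steps, Python scripts to look and compute and a tool call to move; the robot and the scene stay as the last step left them, time stands still between calls to the robot, and variables do not carry over. Pictures are saved under pics/ and viewed, and the job is handed in when it is done.

Besides the shell and the picture viewer there is one more tool, called as a command line: name --argument value ..., lists and objects as JSON in quotes. servo_tool: Moves the arm, as the interface text tells. Its arguments: {"type":"object","properties":{"steps":{"type":"string"},"grip":{"type":"number"}},"required":["steps"]}

```bash
ls; mkdir -p pics; cat > h.py <<'E'
import numpy as np, cv2
from station import ctrl
def save(n,cam):
    im,d=ctrl.grab_frame(cam); cv2.imwrite(f'pics/{n}.png',im[:,:,::-1]); return im,d
E
python3 - <<'E'
from h import *
s=ctrl.sense();print(s)
for c in ['scene','top','wrist']:
    im,d=save(c+'0',c);k=ctrl.get_calibration(c);np.savez(f'pics/{c}0.npz',im=im,d=d,K=k['mtx'],V=k['view']);print(c,k)
E
```

```text
pics
{'time': 0.0, 'qpos': array([ 1.11201592,  0.3991989 ,  0.04500136,  1.53790802, -0.01867379,
        1.20686314, -0.05070182]), 'joint_vel': array([-6.52037160e-04, -1.18855387e-03, -5.61911613e-04,  3.40138727e-04,
        7.28629821e-04, -1.02205161e-03, -9.33364392e-05]), 'joint_torque': array([ 4.94608794e-04, -4.75123572e+01,  1.36491347e+00, -2.54219037e+01,
        1.14943125e-02,  9.48917965e-03,  2.86730490e-06]), 'eef_pos': array([ 228.79395567, -608.08311759,  403.64554044]), 'ee_rot': array([-3.08899312e+00, -5.61990137e-01,  7.76334643e-04]), 'contact_force': array([-0.99310063,  0.60586692,  0.2377971 ]), 'ft_torque': array([ 0.01050405, -0.03326597, -0.02492417]), 'finger_gap': 0.9966252090251363}
scene {'mtx': array([[490.90759064,   0.        , 278.45266357],
       [  0.        , 490.90759064, 212.89291267],
       [  0.        ,   0.        ,   1.        ]]), 'view': array([[-5.98394653e-01,  8.01170323e-01, -7.06769826e-03,
         3.70265525e+02],
       [ 6.30271416e-01,  4.65267291e-01, -6.21517731e-01,
        -3.43170474e+02],
       [-4.94653193e-01, 
[... 482 characters left out ...]
333e+02],
       [ 1.51813026e-01, -3.12666587e-02, -9.87914572e-01,
         9.12701404e+02],
       [ 0.00000000e+00,  0.00000000e+00,  0.00000000e+00,
         1.00000000e+00]])}
wrist {'mtx': array([[318.7668567 ,   0.        , 278.5475946 ],
       [  0.        , 318.7668567 , 202.84297391],
       [  0.        ,   0.        ,   1.        ]]), 'view': array([[ 3.51809972e-01, -9.36070474e-01, -1.34545868e-03,
        -6.49024568e+02],
       [-8.97211305e-01, -3.37614405e-01,  2.84654857e-01,
        -3.69726818e+01],
       [-2.66911253e-01, -9.89372565e-02, -9.58629127e-01,
         3.80214436e+02],
       [ 0.00000000e+00,  0.00000000e+00,  0.00000000e+00,
         1.00000000e+00]])}
```

View pics/scene0.png

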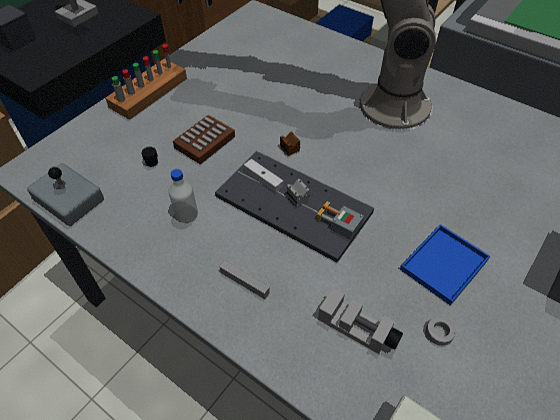

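View pics/top0.png

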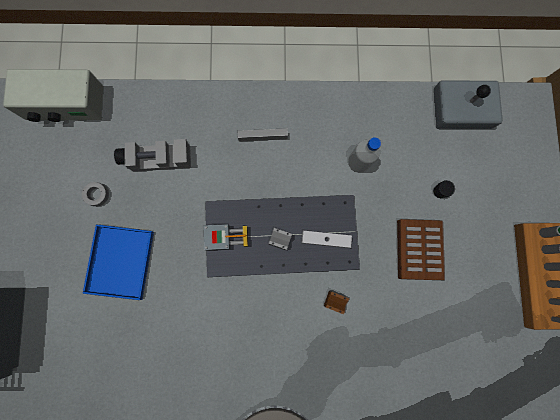

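```bash
python3 - <<'E'
from h import *
for c in ['top','scene']:
  for q in ['plate','pad_face','bar','vblock','tray']:
    r=ctrl.silhouettes(c,q)
    for i,x in enumerate(r): print(c,q,round(x['p'],2),x['xy'],x['mask'].sum()); np.save(f'pics/m_{c}_{q}_{i}.npy',x['mask'])
E
```

```text
top plate 0.58 [270.2, 233.8] 10209
top pad_face 0.7 [240.0, 234.2] 263
top bar 0.59 [323.5, 239.6] 658
top bar 0.2 [243.5, 236.4] 166
top bar 0.15 [280.5, 238.9] 301
top vblock 0.84 [336.3, 303.2] 372
top vblock 0.54 [279.1, 238.7] 338
top tray 0.64 [119.3, 260.3] 4093
scene plate 0.89 [301.5, 210.0] 7447
scene pad_face 0.72 [322.2, 208.9] 183
scene bar 0.73 [265.4, 175.6] 574
scene vblock 0.75 [300.3, 193.3] 422
scene vblock 0.72 [286.5, 147.1] 324
scene tray 0.64 [444.4, 264.6] 3858
```

The top picture offers two V-block candidates: a grey steel one on the plate at (280,238), and a brown look-alike on the table at (336,302). By the description I choose the grey one. The tray is at left (119,260), the bar at (326,239) and the stop at (225,236).

```bash
cat >> h.py <<'E'
def cloud(npz):
    z=np.load(npz); d=z['d']; K=z['K']; V=z['V']
    v,u=np.mgrid[:d.shape[0],:d.shape[1]]
    P=np.stack([(u-K[0,2])/K[0,0]*d,(v-K[1,2])/K[1,1]*d,d],-1)
    R=V[:3,:3]; W=(P-V[:3,3])@R
    W[d<=0]=np.nan
    return z['im'],W
def rect(p):
    (c,s,a)=cv2.minAreaRect(p[:,:2].astype(np.float32)); 
    if s[0]<s[1]: s=s[::-1];a+=90
    return np.round(c,1),np.round(s,1),round((a+90)%180-90,1)
E
python3 - <<'E'
from h import *
im=cv2.imread('pics/top0.png')
cv2.imwrite('pics/crop_top.png',cv2.resize(im[185:285,190:370],None,fx=4.4,fy=4.4,interpolation=cv2.INTER_CUBIC))
im=cv2.imread('pics/scene0.png')
cv2.imwrite('pics/crop_scene.png',cv2.resize(im[140:265,205:385],None,fx=4.4,fy=4.4,interpolation=cv2.INTER_CUBIC))
for c in ['top','scene']:
  im,W=cloud(f'pics/{c}0.npz')
  def m(q,i): return np.load(f'pics/m_{c}_{q}_{i}.npy')
  vb=1 if c=='top' else 0
  for q,i,lo,hi in [('plate',0,12,28),('bar',0,36,55),('vblock',vb,45,75),('tray',0,12,30),('pad_face',0,30,60)]:
    p=W[m(q,i)&(W[...,2]>lo)&(W[...,2]<hi)]; p=p[~np.isnan(p[:,0])]
    print(c,q,len(p),rect(p),'z',np.percentile(p[:,2],[5,50,95]).round(1),'med',np.median(p,0).round(1))
E
```

```text
top plate 9285 (array([525. , -21.7]), array([378.6, 189.9]), -87.6) z [16.5 19.4 22.3] med [533.6 -21.4  19.4]
top bar 590 (array([ 512.5, -130.9]), array([119.4,  30.5]), 83.9) z [41.5 44.1 47.2] med [ 511.9 -131.4   44.1]
top vblock 320 (array([512.6, -15.7]), array([45.3, 39.8]), 70.4) z [48.7 58.2 63.6] med [513.6 -15.6  58.2]
top tray 569 (array([460.8, 382.9]), array([169.1, 141.2]), -7.4) z [13.5 18.6 21.9] med [455.1 380.5  18.6]
top pad_face 226 (array([520.1,  88.1]), array([47. , 46.7]), -87.6) z [37.2 43.2 58.2] med [519.7  80.4  43.2]
scene plate 6287 (array([525. , -23.1]), array([381.5, 193.6]), -87.6) z [16.7 20.6 24.1] med [554.2  -5.1  20.6]
scene bar 432 (array([ 512.4, -130. ]), array([120.8,  33.8]), 84.2) z [38.4 45.1 48.6] med [ 514.4 -127.9   45.1]
scene vblock 286 (array([514.1, -17.4]), array([49.5, 43.3]), 73.0) z [47.7 58.  64.6] med [512.6 -14.1  58. ]
scene tray 716 (array([459.9, 381.4]), array([175.7, 141.4]), -7.5) z [13.  19.1 23.1] med [472.1 382.3  19.1]
scene pad_face 168 (array([525.9,  81.3]), array([49.3, 49. ]), -17.4) z [34.7 44.6 58.3] med [527.3  73.4  44.6]
```

View pics/crop_top.png

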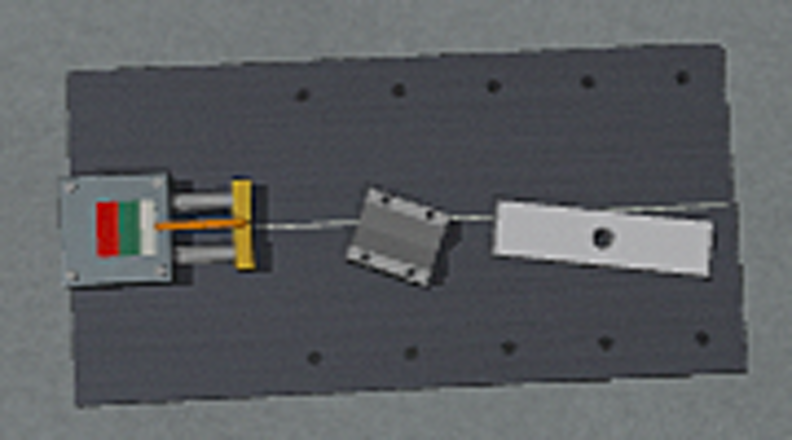

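View pics/crop_scene.png

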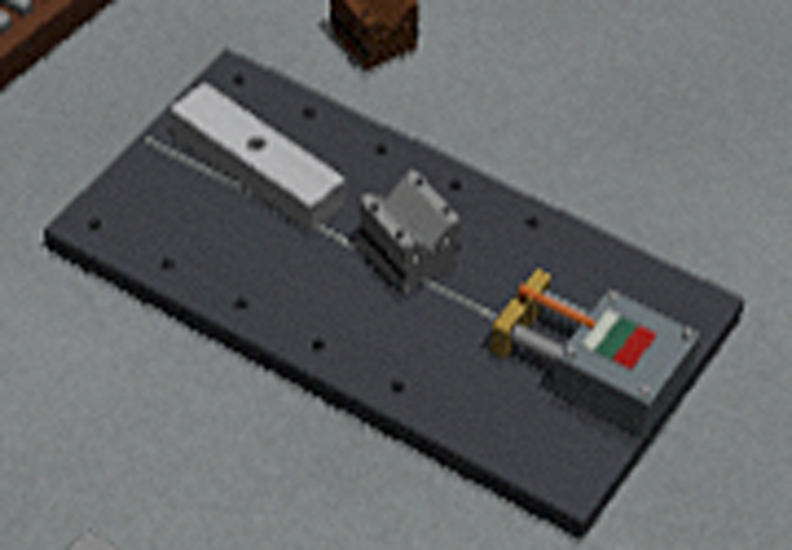

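```bash
cat >> h.py <<'E'
from scipy.spatial.transform import Rotation as Ro
def to(x,y,z,jaw=None):
    s=ctrl.sense(); R=Ro.from_rotvec(s['ee_rot']).as_matrix()
    d=R.T@(np.array([x,y,z])-s['eef_pos'])/10
    t=0
    if jaw is not None:
        ja=np.degrees(np.arctan2(R[1,1],R[0,1])); dw=(jaw-ja+90)%180-90; t=-np.radians(dw)
    print('move',d.round(3),round(t,4),'tilt',R[:,2].round(4),'jaw',np.degrees(np.arctan2(R[1,1],R[0,1])).round(2),'F',s['contact_force'].round(2),'q',s['qpos'].round(2),'eef',s['eef_pos'].round(1),'gap',round(s['finger_gap'],3),'t',s['time'])
E
python3 -c "
from h import *
to(513.3,-16.5,300,-18.3)"
```

```text
move [ 47.462 -45.382  10.471] -0.8915 tilt [ 1.e-04 -2.e-04 -1.e+00] jaw -69.38 F [ 0.29  0.31 -0.15] q [ 1.11  0.4   0.05  1.54 -0.02  1.21 -0.05] eef [ 228.9 -608.4  404.8] gap 1.0 t 0.65
```

servo_tool --steps "1 -1 0.2 -0.02; 4 -3.8 0.9 -0.08; 8 -7.6 1.8 -0.15; 12 -11.5 2.7 -0.23; 16 -15.3 3.5 -0.31; 20 -19.1 4.4 -0.39; 24 -22.9 5.3 -0.46; 28 -26.8 6.2 -0.54; 32 -30.6 7.1 -0.62; 36 -34.4 8 -0.7; 40 -38.2 8.8 -0.77; 44 -42 9.7 -0.84; 46.5 -44.5 10.3 -0.88; 47.46 -45.38 10.47 -0.89; 47.46 -45.38 10.47 -0.89; 47.46 -45.38 10.47 -0.89" --grip 8.5

```text
time: 2.65
eef_pos: [512.7, -18.4, 300.1]
ee_rot: [2.55, 1.834, -0.002]
contact_force: [-0.8, 0.4, -0.5]
finger_gap: 0.996
```

```bash
python3 - <<'E'
from h import *
k=ctrl.get_calibration('wrist')
im,d=save('wrist1','wrist');np.savez('pics/wrist1.npz',im=im,d=d,K=k['mtx'],V=k['view'])
im,W=cloud('pics/wrist1.npz')
for q,lo,hi in [('vblock',45,75),('bar',38,52)]:
  for x in ctrl.silhouettes('wrist',q):
    p=W[x['mask']&(W[...,2]>lo)&(W[...,2]<hi)];p=p[~np.isnan(p[:,0])]
    print(q,x['p'],x['xy'],len(p), rect(p) if len(p)>5 else '')
to(513.3,-16.5,196,-18.3)
E
```

```text
vblock 0.69 [281.2, 207.3] 3819 (array([512.6, -16.3]), array([46.6, 39.8]), 70.8)
vblock 0.44 [316.1, 307.2] 2957 (array([ 513.5, -118.2]), array([95.1, 30. ]), 83.9)
bar 0.61 [315.2, 302.5] 3245 (array([ 513.6, -117.8]), array([94.6, 29.8]), 83.7)
move [ 0.165 -0.016 10.414] -0.0042 tilt [ 0.e+00 -9.e-04 -1.e+00] jaw -18.54 F [ 0.07 -0.51 -0.21] q [ 0.35  0.29 -0.46  1.96  0.16  0.92 -0.52] eef [512.9 -18.  300.1] gap 0.999 t 2.8
```

View pics/wrist1.png

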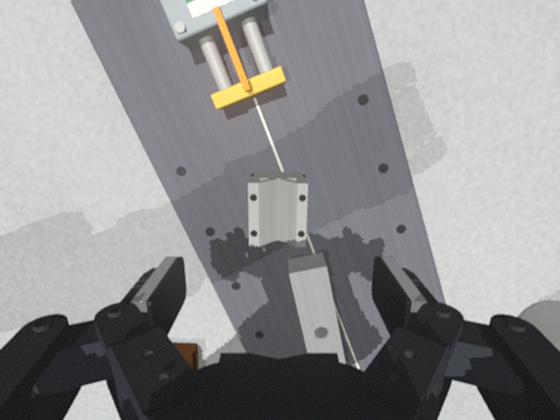

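The wrist view shows the grey V-block at (278,208), square between the jaws and clear of the bar (315,310). The wrist measurement agrees with the top camera, so I go down.

servo_tool --steps "0.15 -0.02 2 0.01; 0.15 -0.02 4.5 0.01; 0.15 -0.02 7 0.01; 0.15 -0.02 9 0.01; 0.15 -0.02 10.2 0.01; 0.15 -0.02 10.5 0.01; 0.15 -0.02 10.5 0.01"

```text
time: 3.68
eef_pos: [513.5, -16.8, 195.6]
ee_rot: [2.559, 1.821, 0.0]
contact_force: [-0.1, -0.3, -0.3]
finger_gap: 0.992
```

servo_tool --steps "0 0 0 0; 0 0 0 0; 0 0 0 0; 0 0 0 0; 0 0 0 0; 0 0 0 0; 0 0 0 0; 0 0 0 0" --grip 2.5

```text
time: 4.68
eef_pos: [513.4, -16.6, 196.1]
ee_rot: [2.559, 1.821, -0.001]
contact_force: [-2.6, 0.7, 5.3]
finger_gap: 0.46
```

```bash
python3 -c "
from h import *
to(460.5,382,300,-7)"
```

```text
move [ 35.913 -18.054 -10.439] -0.2118 tilt [ 3.0e-04 -1.2e-03 -1.0e+00] jaw -19.14 F [-2.63  0.7   5.26] q [ 0.29  0.45 -0.41  2.04  0.27  0.71 -0.63] eef [513.4 -16.6 196.1] gap 0.46 t 4.675
```

servo_tool --steps "0 0 -0.5 0; 0 0 -2 0; 0 0 -4 0; 0 0 -6 0; 0 0 -7.5 0; 0 0 -8 0; 0 0 -8 0; 0 0 -8 0"

```text
time: 5.68
eef_pos: [512.9, -16.6, 275.4]
ee_rot: [2.56, 1.821, -0.003]
contact_force: [1.3, -0.4, -4.5]
finger_gap: 0.459
```

```bash
python3 -c "
from h import *
to(460.5,382,276,-7); save('scene2','scene')"
```

```text
move [ 35.938 -18.015  -0.103] -0.2118 tilt [-0.0014 -0.0012 -1.    ] jaw -19.13 F [ 1.32 -0.36 -4.47] q [ 0.33  0.33 -0.46  1.99  0.19  0.87 -0.56] eef [512.9 -16.6 275.4] gap 0.459 t 5.675
```

View pics/scene2.png

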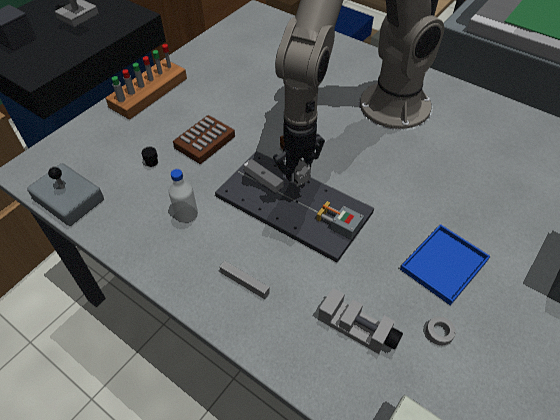

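The block is lifted: the force reads −4.5 N, which matches 0.45 kg. It clears the stop at (345,215). I carry it to the tray at (445,262).

servo_tool --steps "0.7 -0.35 0 0; 2.5 -1.3 0 -0.02; 5.5 -2.8 0 -0.03; 8.5 -4.3 0 -0.05; 11.5 -5.8 0 -0.07; 14.5 -7.3 0 -0.09; 17.5 -8.8 0 -0.11; 20.5 -10.3 0 -0.13; 23.5 -11.8 0 -0.15; 26.5 -13.3 0 -0.17; 29.5 -14.8 0 -0.18; 32.5 -16.3 0 -0.2; 34.5 -17.3 0 -0.21; 35.6 -17.8 0 -0.21; 35.94 -18.02 0 -0.21; 35.94 -18.02 0 -0.21; 35.94 -18.02 0 -0.21"

```text
time: 7.85
eef_pos: [461.1, 380.8, 274.8]
ee_rot: [2.356, 2.077, -0.004]
contact_force: [-0.3, -0.1, -4.9]
finger_gap: 0.464
```

```bash
python3 -c "
from h import *
to(460.5,382,181,-7)"
```

```text
move [ 0.137 -0.06   9.38 ] -0.0036 tilt [-0.0014 -0.0024 -1.    ] jaw -7.21 F [-0.32 -0.1  -4.89] q [-0.3   0.49 -0.6   1.78  0.33  0.97 -1.16] eef [461.1 380.8 274.8] gap 0.464 t 7.85
```

servo_tool --steps "0 0 1 0; 0 0 3 0; 0 0 5 0; 0 0 7 0; 0 0 8.3 0; 0 0 8.8 0; 0 0 9 0; 0 0 9.1 0; 0 0 9.15 0; 0 0 9.2 0; 0 0 9.2 0"

```text
time: 9.22
eef_pos: [461.0, 380.6, 183.0]
ee_rot: [2.356, 2.077, -0.004]
contact_force: [0.4, -1.6, -5.4]
finger_gap: 0.466
```

servo_tool --steps "0 0 0.05 0; 0 0 0.1 0; 0 0 0.15 0; 0 0 0.2 0"

```text
time: 9.72
eef_pos: [460.9, 380.6, 181.2]
ee_rot: [2.356, 2.077, -0.004]
contact_force: [-1.3, -1.8, -0.3]
finger_gap: 0.46
```

servo_tool --steps "0 0 0.04 0; 0 0 0.04 0"

```text
time: 9.98
eef_pos: [460.9, 380.7, 181.2]
ee_rot: [2.356, 2.076, -0.004]
contact_force: [-0.7, -0.9, -0.4]
finger_gap: 0.461
```

servo_tool --steps "0 0 0 0; 0 0 0 0; 0 0 0 0; 0 0 0 0; 0 0 0 0; 0 0 0 0" --grip 6.5

```text
time: 10.72
eef_pos: [460.9, 380.7, 181.2]
ee_rot: [2.356, 2.076, -0.004]
contact_force: [0.5, 0.4, -0.7]
finger_gap: 0.764
```

```bash
python3 - <<'E'
from h import *
k=ctrl.get_calibration('wrist')
im,d=save('wrist3','wrist');np.savez('pics/wrist3.npz',im=im,d=d,K=k['mtx'],V=k['view'])
to(460,380,181)
E
```

```text
move [-0.077 -0.083  0.02 ] 0 tilt [-0.001  -0.0028 -1.    ] jaw -7.21 F [-0.55 -0.16  0.67] q [-0.35  0.61 -0.54  1.84  0.42  0.81 -1.23] eef [460.9 380.7 181.2] gap 0.764 t 10.775
```

View pics/wrist3.png

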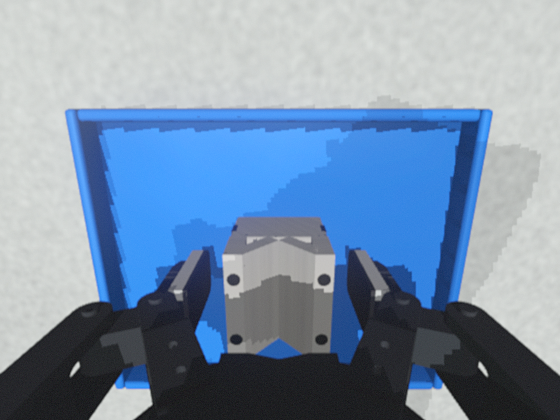

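The picture shows the V-block at (279,290), standing upright on the tray floor with both fingers clear. Next I go to the bar.

servo_tool --steps "0 0 -1 0; 0 0 -3 0; 0 0 -6 0; 0 0 -9 0; 0 0 -10.5 0; 0 0 -11 0; 0 0 -11 0"

```text
time: 11.65
eef_pos: [460.9, 380.7, 290.9]
ee_rot: [2.356, 2.076, -0.005]
contact_force: [-0.1, 0.2, -0.4]
finger_gap: 0.763
```

```bash
python3 -c "
from h import *
to(512.8,-130.5,292,-6.1)"
```

```text
move [-5.0062e+01  1.1567e+01  5.0000e-02] -0.0195 tilt [-0.0014 -0.0033 -1.    ] jaw -7.21 F [-0.12  0.2  -0.4 ] q [-0.3   0.47 -0.61  1.77  0.31  1.   -1.15] eef [460.9 380.7 290.9] gap 0.763 t 11.65
```

servo_tool --steps "-1.3 0.3 0 0; -5 1.2 0 -0.01; -9 2.1 0 -0.01; -13 3 0 -0.02; -17 3.9 0 -0.02; -21 4.9 0 -0.02; -25 5.8 0 -0.02; -29 6.7 0 -0.02; -33 7.6 0 -0.02; -37 8.5 0 -0.02; -41 9.5 0 -0.02; -45 10.4 0 -0.02; -48 11.1 0 -0.02; -49.5 11.45 0 -0.02; -50.06 11.57 0 -0.02; -50.06 11.57 0 -0.02; -50.06 11.57 0 -0.02; -50.06 11.57 0 -0.02"

```text
time: 13.9
eef_pos: [512.9, -129.4, 292.6]
ee_rot: [2.333, 2.102, -0.005]
contact_force: [-0.4, 0.3, 0.2]
finger_gap: 0.759
```

```bash
python3 - <<'E'
from h import *
for c in ['wrist','top']:
  k=ctrl.get_calibration(c)
  im,d=save(c+'4',c);np.savez(f'pics/{c}4.npz',im=im,d=d,K=k['mtx'],V=k['view'])
  im,W=cloud(f'pics/{c}4.npz')
  for q,lo,hi in [('bar',38,52),('plate',12,28),('pad_face',30,60),('vblock',35,55)]:
   for x in ctrl.silhouettes(c,q):
    p=W[x['mask']&(W[...,2]>lo)&(W[...,2]<hi)];p=p[~np.isnan(p[:,0])]
    print(c,q,x['p'],x['xy'],len(p), rect(p) if len(p)>5 else '')
to(512.8,-130.5,196,-6.1)
E
```

```text
wrist bar 0.61 [278.4, 206.6] 6496 (array([ 512. , -131.6]), array([120.8,  30.1]), 83.8)
wrist plate 0.95 [295.4, 121.0] 64738 (array([527.3, -93.3]), array([236.8, 190.5]), -87.6)
wrist vblock 0.69 [94.1, 247.8] 2591 (array([ 358.8, -153.1]), array([48. , 41.6]), 68.4)
top bar 0.68 [311.5, 236.8] 283 (array([ 515.5, -101.3]), array([61.3, 29.9]), 84.4)
top bar 0.67 [443.2, 188.2] 210 (array([ 639.3, -437.1]), array([39.8, 38.6]), -18.8)
top plate 0.94 [263.4, 231.4] 8076 (array([524.5,  -6.2]), array([347.7, 190.3]), -87.5)
top pad_face 0.8 [241.2, 235.6] 223 (array([518.4,  85.7]), array([48.1, 43.9]), 5.6)
top vblock 0.82 [119.9, 264.9] 315 (array([460.6, 380.1]), array([46.3, 39.9]), 84.8)
top vblock 0.72 [337.4, 301.5] 224 (array([ 359.4, -152.3]), array([45.8, 39.6]), 68.0)
move [3.200e-02 7.000e-03 9.653e+00] 0.0004 tilt [-0.0014 -0.0033 -1.    ] jaw -6.08 F [ 0.06 -0.15 -0.61] q [ 0.54  0.33 -0.45  1.94  0.18  0.92 -0.1 ] eef [ 512.8 -130.5  292.5] gap 0.757 t 14.4
```

View pics/wrist4.png

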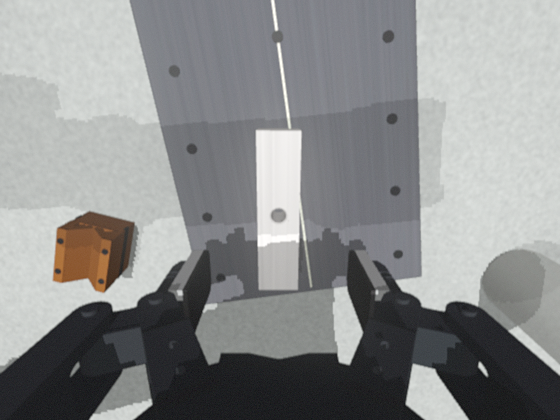

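View pics/top4.png

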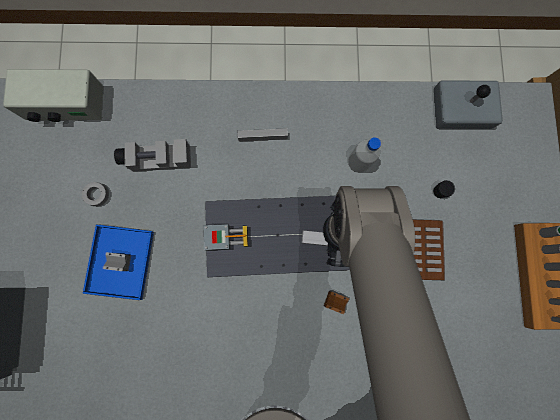

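The wrist view shows the bar at (279,210), square and centred between the jaws. The top view shows the V-block in the tray at (118,262). I go down and grip.

servo_tool --steps "-0.05 -0.04 2 0; -0.05 -0.04 4.5 0; -0.05 -0.04 7 0; -0.05 -0.04 8.8 0; -0.05 -0.04 9.5 0; -0.05 -0.04 9.68 0; -0.05 -0.04 9.68 0"

```text
time: 15.28
eef_pos: [512.7, -131.3, 196.3]
ee_rot: [2.334, 2.099, -0.004]
contact_force: [0.4, -0.6, 0.3]
finger_gap: 0.759
```

servo_tool --steps "0 0 0 0; 0 0 0 0; 0 0 0 0; 0 0 0 0; 0 0 0 0; 0 0 0 0; 0 0 0 0; 0 0 0 0" --grip 1.5

```text
time: 16.27
eef_pos: [513.1, -131.3, 197.1]
ee_rot: [2.333, 2.098, -0.003]
contact_force: [-1.2, 0.0, 5.6]
finger_gap: 0.341
```

```bash
python3 - <<'E'
from h import *
# plate frame from t0 clouds; line fit of white line
O=np.array([525.0,-22.2]);a=np.radians(92.4);ux=np.array([np.cos(a),np.sin(a)])
def w(px): return O+ux*px
print('line pts',w(-50),w(22),w(26),w(40))
im,W=cloud('pics/wrist4.npz'); im=im.astype(int)
g=im.min(-1); m=(abs(W[...,2]-20)<6)&(g>200)
vs,us=np.nonzero(m); ok=(vs<125)&(us>265)&(us<300)
p=W[vs[ok],us[ok]][:,:2]; print(len(p),'line far',p[vs[ok]<10].mean(0) if (vs[ok]<10).any() else '', p[vs[ok]>110].mean(0))
l=cv2.fitLine(p.astype(np.float32),cv2.DIST_HUBER,0,.01,.01).ravel(); print(l, np.degrees(np.arctan2(l[1],l[0])))
print('offset of line from plate model', (l[2:]-O)@np.array([-ux[1],ux[0]]))
im,W=cloud('pics/wrist1.npz'); im=im.astype(int)
b=(im[...,0]>180)&(im[...,2]<120)&(W[...,2]>30)&(W[...,2]<52)&(W[...,1]<100); p=W[b]
print('pad',len(p),rect(p), 'plate x',np.percentile((p[:,:2]-O)@ux,[1,5,50,95]))
c=w(30);to(c[0],c[1],196,2.4)
E
```

```text
line pts [527.09378269 -72.1561415 ] [ 5.24078736e+02 -2.19297738e-01] [523.911233     3.77719358] [523.32497385  17.7649132 ]
297 line far [523.21762896   8.23984165] [526.36150068 -64.94543194]
[ 4.283817e-02 -9.990820e-01  5.247980e+02 -2.860245e+01] -87.5448
offset of line from plate model 0.4699559105487588
pad 610 (array([520.7,  69.1]), array([49.8, 10.1]), 2.3) plate x [86.37837166 86.50144472 89.8866678  95.66546716]
move [13.947 -0.412  0.052] -0.148 tilt [ 0.001 -0.004 -1.   ] jaw -6.08 F [-1.2   0.05  5.6 ] q [ 0.5   0.47 -0.41  2.    0.28  0.73 -0.18] eef [ 513.1 -131.3  197.1] gap 0.341 t 16.275
```

servo_tool --steps "0 0 -0.08 0; 0.5 0 -0.1 -0.01; 1.5 0 -0.1 -0.03; 2.7 -0.02 -0.1 -0.05; 4 -0.04 -0.1 -0.07; 5.3 -0.06 -0.1 -0.09; 6.6 -0.08 -0.1 -0.11; 7.9 -0.1 -0.1 -0.13; 9.2 -0.13 -0.1 -0.149; 10.4 -0.15 -0.1 -0.149; 11.3 -0.16 -0.1 -0.149; 11.8 -0.17 -0.1 -0.149; 11.96 -0.17 -0.1 -0.149; 11.96 -0.17 -0.1 -0.149; 11.96 -0.17 -0.1 -0.149"

```text
time: 18.15
eef_pos: [524.0, -12.7, 197.6]
ee_rot: [2.172, 2.265, -0.004]
contact_force: [-0.2, 0.8, -3.1]
finger_gap: 0.334
```

```bash
cat > chk.py <<'E'
from h import *
import sys
n=sys.argv[1]
to(523.7,7.8,196,2.45)
for c in ['wrist','scene']:
  k=ctrl.get_calibration(c)
  im,d=save(c+n,c);np.savez(f'pics/{c}{n}.npz',im=im,d=d,K=k['mtx'],V=k['view'])
a=np.radians(92.45);ux=np.array([np.cos(a),np.sin(a)]);uy=np.array([-ux[1],ux[0]]);O=np.array([524.7,-22.2])
im,W=cloud(f'pics/wrist{n}.npz'); im=im.astype(int)
b=(im[...,0]>150)&(im[...,2]<im[...,0]*.55)&(W[...,2]>30)&(W[...,2]<52); p=W[b][:,:2]-O
print('brass plate x',np.percentile(p@ux,[1,5,50]).round(1))
for x in ctrl.silhouettes('wrist','bar')[:2]:
    p=W[x['mask']&(abs(W[...,2]-45)<5)]
    if len(p)>50: print('bar',x['p'],rect(p),'z',np.median(p[:,2]),'plate x max',np.percentile((p[:,:2]-O)@ux,[1,98]).round(1),'y mid',((np.percentile((p[:,:2]-O)@uy,[2,98]).mean())).round(1))
s=cv2.imread(f'pics/scene{n}.png')[150:260,240:400]; w=cv2.imread(f'pics/wrist{n}.png')
s=cv2.resize(s,(576,396),interpolation=cv2.INTER_CUBIC)
cv2.imwrite(f'pics/sc{n}.png',s)
E
python3 chk.py 5
```

```text
move [2.053 0.054 0.15 ] -0.0006 tilt [ 9.0e-04 -4.4e-03 -1.0e+00] jaw 2.41 F [-0.18  0.82 -3.11] q [ 0.32  0.47 -0.46  2.01  0.31  0.73 -0.29] eef [524.  -12.7 197.6] gap 0.334 t 18.15
brass plate x [86.5 86.9 91.1]
bar 0.88 (array([523.4,  -2.5]), array([99.3, 30.9]), -87.8) z 46.459181993923124 plate x max [-26.8  68.5] y mid 0.1
```

View pics/wrist5.png

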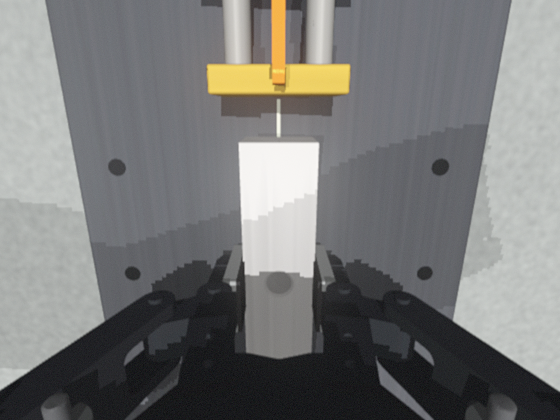

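View pics/sc5.png

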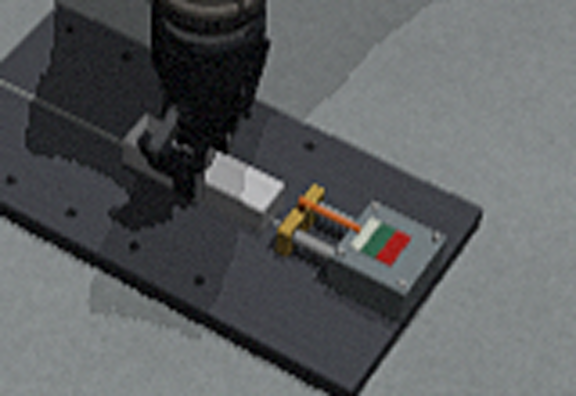

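The wrist view shows the bar on the line at (279,210), with the brass pad at (279,80). Measured lateral offset is 0.1 mm, yaw is within 0.3°, and the gap is about 17 mm. I set it down flat, then push most of the way.

servo_tool --steps "0 0.03 0.04 0; 0 0.03 0.08 0; 0 0.03 0.1 0; 0 0.03 0.1 0"

```text
time: 18.8
eef_pos: [524.4, -12.6, 197.1]
ee_rot: [2.171, 2.265, -0.004]
contact_force: [-2.3, -1.2, 5.4]
finger_gap: 0.34
```

servo_tool --steps "0.2 0 0 0; 0.5 0 0 0; 0.8 0 0 0; 1.1 0 0 0; 1.4 0 0 0; 1.6 0 0 0; 1.8 0 0 0; 2 0 0 0; 2.2 0 0 0; 2.4 0 0 0; 2.4 0 0 0; 2.4 0 0 0"

```text
time: 20.3
eef_pos: [523.5, 10.5, 197.1]
ee_rot: [2.171, 2.263, -0.006]
contact_force: [0.2, -6.2, 3.4]
finger_gap: 0.34
```

```bash
python3 chk.py 6
```

```text
move [-0.265  0.01   0.112] -0.0013 tilt [ 0.001  -0.0061 -1.    ] jaw 2.38 F [ 0.22 -6.15  3.39] q [ 0.28  0.47 -0.46  2.01  0.32  0.73 -0.34] eef [523.5  10.5 197.1] gap 0.34 t 20.3
brass plate x [92.4 92.9 97.2]
bar 0.65 (array([523.7,  20.3]), array([98.9, 31. ]), -87.6) z 46.00006042143904 plate x max [-4.  90.6] y mid -0.4
```

View pics/wrist6.png

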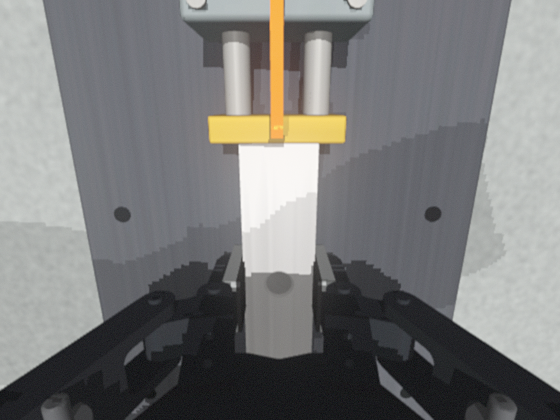

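View pics/sc6.png

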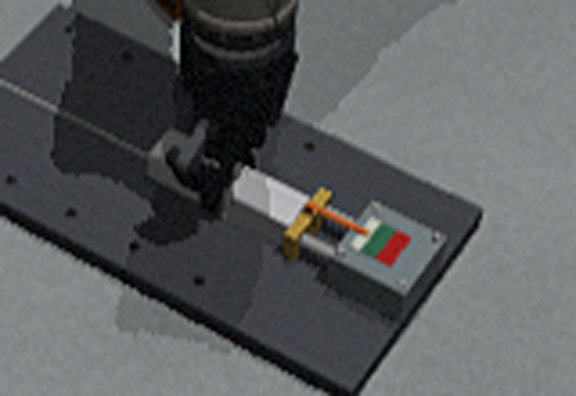

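Contact is made: the brass face now stands at plate x = 92.4–92.9 (86.5 at rest), so travel is about 6 mm. The pointer is at the white/green edge, and the bar is straight and flat. I push about 8 mm further.

servo_tool --steps "0.2 0 0 0; 0.4 0 0 0; 0.6 0 0 0; 0.75 0 0 0; 0.85 0 0 0; 0.85 0 0 0; 0.85 0 0 0; 0.85 0 0 0"

```text
time: 21.45
eef_pos: [523.2, 16.7, 197.1]
ee_rot: [2.172, 2.26, -0.01]
contact_force: [-0.7, -9.1, 3.7]
finger_gap: 0.336
```

```bash
python3 chk.py 7
```

```text
move [-0.888  0.012  0.12 ] -0.003 tilt [ 5.0e-04 -9.5e-03 -1.0e+00] jaw 2.28 F [-0.72 -9.08  3.67] q [ 0.26  0.47 -0.46  2.01  0.32  0.73 -0.36] eef [523.2  16.7 197.1] gap 0.336 t 21.45
brass plate x [ 98.1  98.5 102.9]
bar 0.7 (array([523. ,  26.1]), array([100. ,  30.2]), -87.7) z 46.02149197057944 plate x max [ 1.7 96.4] y mid -0.3
```

View pics/wrist7.png

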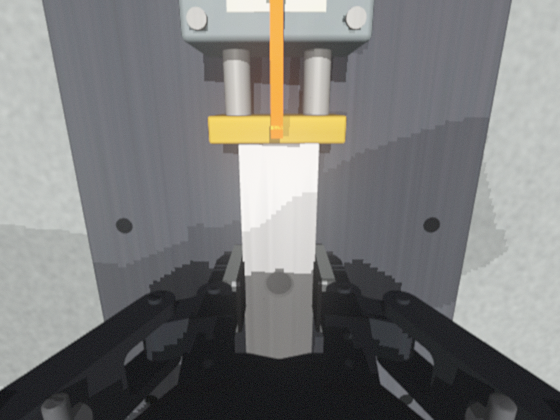

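View pics/sc7.png

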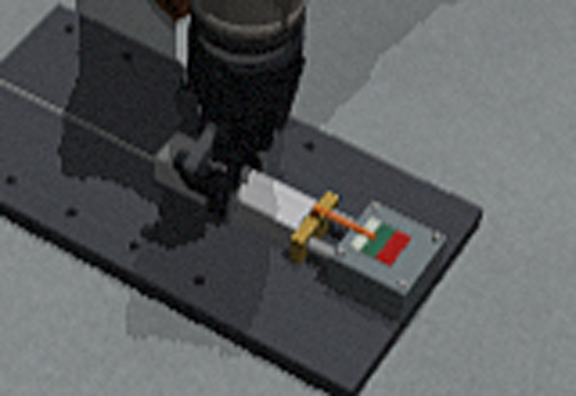

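Travel is about 12 mm and the pointer is in the green. I add about 2 mm plus an allowance for arm compliance, and hold.

servo_tool --steps "0.25 0 0 0; 0.35 0 0 0; 0.45 0 0 0; 0.45 0 0 0; 0.45 0 0 0; 0.45 0 0 0; 0.45 0 0 0; 0.45 0 0 0; 0.45 0 0 0; 0.45 0 0 0; 0.45 0 0 0; 0.45 0 0 0; 0.45 0 0 0; 0.45 0 0 0; 0.45 0 0 0; 0.45 0 0 0; 0.45 0 0 0; 0.45 0 0 0; 0.45 0 0 0; 0.45 0 0 0"

```text
time: 24.1
eef_pos: [523.1, 18.7, 197.2]
ee_rot: [2.173, 2.256, -0.015]
contact_force: [0.1, -10.0, 4.3]
finger_gap: 0.339
```

```bash
python3 chk.py 8
```

```text
move [-1.085  0.016  0.135] -0.005 tilt [-1.000e-04 -1.330e-02 -9.999e-01] jaw 2.17 F [  0.07 -10.03   4.35] q [ 0.25  0.47 -0.46  2.01  0.32  0.73 -0.37] eef [523.1  18.7 197.2] gap 0.339 t 24.1
brass plate x [ 99.5  99.9 104.3]
bar 0.98 (array([522.8,  27.2]), array([99.2, 30.1]), -87.9) z 46.10341393517724 plate x max [ 3.2 97.3] y mid -0.2
```

View pics/sc8.png

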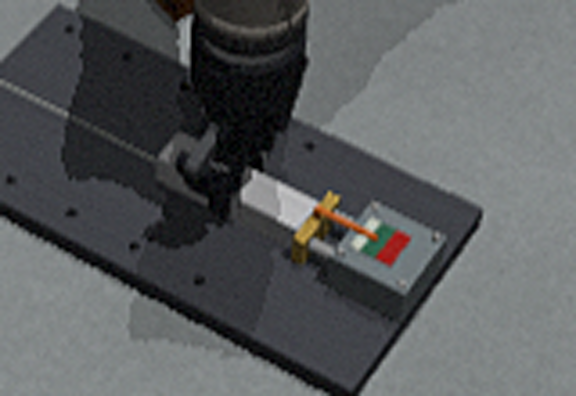

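View pics/wrist8.png

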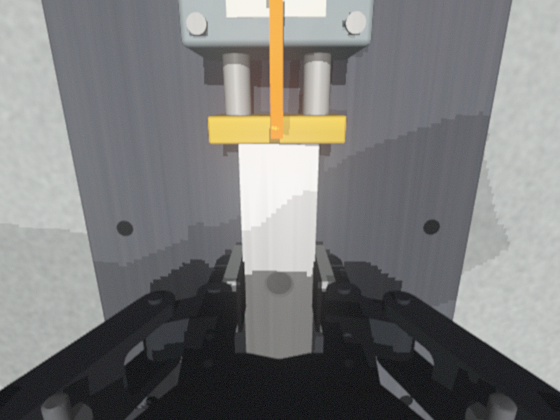

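Travel is about 13.4 mm, pointer mid-green, bar flat. A new move call would re-base on the sagged pose, so I let the rest of the hold pass with camera calls. Those keep the last target, and I use them to check steadiness, bar flatness and the tray.

```bash
python3 - <<'E'
from h import *
import subprocess
im,W=cloud('pics/wrist8.npz')
m=ctrl.silhouettes('wrist','bar')[0]['mask']; p=W[m&(abs(W[...,2]-45)<4)]; p=p[(p[:,1]>25)]
A=np.c_[p[:,:2]-p[:,:2].mean(0),np.ones(len(p))]; print('bar slopes',np.linalg.lstsq(A,p[:,2],rcond=None)[0].round(4))
g=W[(abs(W[...,2]-20)<6)&(abs(W[...,0]-523)<80)&(W[...,1]<80)&(W[...,1]>20)]
A=np.c_[g[:,:2]-g[:,:2].mean(0),np.ones(len(g))]; print('plate slopes',np.linalg.lstsq(A,g[:,2],rcond=None)[0].round(4))
for i in range(30):
    k=ctrl.get_calibration('wrist'); im,d=ctrl.grab_frame('wrist')
    if i%10==0 or i==29:
        s=ctrl.sense();print(s['time'],s['eef_pos'].round(2),s['contact_force'].round(1),s['finger_gap'].round(3))
np.savez('pics/wrist9.npz',im=im,d=d,K=k['mtx'],V=k['view'])
im,W=cloud('pics/wrist9.npz');im=im.astype(int)
a=np.radians(92.45);ux=np.array([np.cos(a),np.sin(a)]);O=np.array([524.7,-22.2])
b=(im[...,0]>150)&(im[...,2]<im[...,0]*.55)&(W[...,2]>30)&(W[...,2]<52);print('brass',np.percentile((W[b][:,:2]-O)@ux,[1,5]))
k=ctrl.get_calibration('top');im,d=save('top9','top');np.savez('pics/top9.npz',im=im,d=d,K=k['mtx'],V=k['view']);im,W=cloud('pics/top9.npz')
for x in ctrl.silhouettes('top','vblock'):
    p=W[x['mask']&(W[...,2]>35)&(W[...,2]<55)]; print('vb',x['p'],x['xy'],rect(p))
E
```

```text
bar slopes [-7.00000e-04 -2.90000e-03  4.60538e+01]
plate slopes [-5.00000e-04 -5.00000e-04  2.10031e+01]Traceback (most recent call last):
  File "<stdin>", line 11, in <module>
AttributeError: 'float' object has no attribute 'round'
```

```bash
python3 - <<'E'
from h import *
for i in range(30):
    k=ctrl.get_calibration('wrist'); im,d=ctrl.grab_frame('wrist')
    if i%10==0 or i==29:
        s=ctrl.sense();print(s['time'],s['eef_pos'].round(2),s['contact_force'].round(1),round(s['finger_gap'],3))
np.savez('pics/wrist9.npz',im=im,d=d,K=k['mtx'],V=k['view'])
im,W=cloud('pics/wrist9.npz');im=im.astype(int)
a=np.radians(92.45);ux=np.array([np.cos(a),np.sin(a)]);O=np.array([524.7,-22.2])
b=(im[...,0]>150)&(im[...,2]<im[...,0]*.55)&(W[...,2]>30)&(W[...,2]<52);print('brass',np.percentile((W[b][:,:2]-O)@ux,[1,5]))
k=ctrl.get_calibration('top');im,d=save('top9','top');np.savez('pics/top9.npz',im=im,d=d,K=k['mtx'],V=k['view']);im,W=cloud('pics/top9.npz')
for x in ctrl.silhouettes('top','vblock'):
    p=W[x['mask']&(W[...,2]>35)&(W[...,2]<55)]; print('vb',x['p'],x['xy'],rect(p) if len(p)>5 else '')
E
```

```text
24.4 [523.16  18.65 197.23] [-0.2 -9.4  4.9] 0.34
24.9 [523.14  18.66 197.21] [  0.1 -10.5   3.7] 0.335
25.4 [523.16  18.63 197.22] [  0.1 -10.5   4.4] 0.339
25.85 [523.13  18.63 197.21] [ 0.6 -9.7  4.1] 0.333
brass [99.46762205 99.87544496]
vb 0.88 [116.7, 263.2] (array([460.8, 380.2]), array([46.6, 39.8]), 83.0)
vb 0.4 [346.5, 302.2] (array([ 368.5, -164.1]), array([29.6, 14.3]), 70.2)
```

View pics/top9.png

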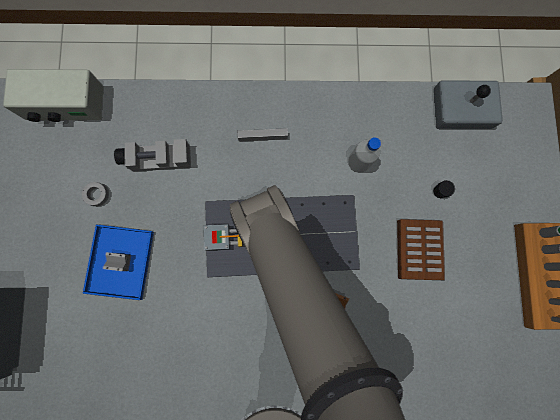

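Holding is steady. The wrist reads 10 N along the plate, while the spring at 13.4 mm gives 6.7 N. The surplus is probably bar-on-plate friction from about 4 N of down-force. I relieve the down-force slightly to confirm this, keeping the push.

servo_tool --steps "0.25 0 -0.02 0; 0.25 0 -0.04 0; 0.25 0 -0.05 0; 0.25 0 -0.05 0; 0.25 0 -0.05 0; 0.25 0 -0.05 0; 0.25 0 -0.05 0; 0.25 0 -0.05 0; 0.25 0 -0.05 0; 0.25 0 -0.05 0; 0.25 0 -0.05 0; 0.25 0 -0.05 0; 0.25 0 -0.05 0; 0.25 0 -0.05 0; 0.25 0 -0.05 0; 0.25 0 -0.05 0; 0.25 0 -0.05 0; 0.25 0 -0.05 0; 0.25 0 -0.05 0; 0.25 0 -0.05 0"

```text
time: 28.45
eef_pos: [523.1, 19.2, 197.5]
ee_rot: [2.173, 2.253, -0.019]
contact_force: [1.0, -8.3, 0.0]
finger_gap: 0.337
```

```bash
python3 chk.py 10;  python3 - <<'E'
from h import *
im,W=cloud('pics/wrist10.npz')
F=[]
for i in range(20): ctrl.grab_frame('wrist'); F.append(ctrl.sense()['contact_force'])
print(np.mean(F,0),np.std(F,0))
m=ctrl.silhouettes('wrist','bar')[0]['mask']; p=W[m&(abs(W[...,2]-45)<4)]; p=p[(p[:,1]>25)]
A=np.c_[p[:,:2]-p[:,:2].mean(0),np.ones(len(p))]; print('bar slopes',np.linalg.lstsq(A,p[:,2],rcond=None)[0].round(4))
E
```

```text
move [-1.136  0.02   0.17 ] -0.0066 tilt [-4.000e-04 -1.600e-02 -9.999e-01] jaw 2.07 F [ 0.95 -8.28  0.02] q [ 0.25  0.47 -0.46  2.01  0.32  0.74 -0.37] eef [523.1  19.2 197.5] gap 0.337 t 28.45
brass plate x [ 99.6 100.  104.4]
bar 0.58 (array([522.7,  27.4]), array([99.7, 30.1]), -87.9) z 46.30284961129364 plate x max [ 3.4 97.7] y mid -0.1
[ 0.73949192 -8.02124481  1.56634278] [0.34142684 0.51932287 0.40688435]
bar slopes [ 1.00000e-04 -6.80000e-03  4.61627e+01]
```

View pics/sc10.png

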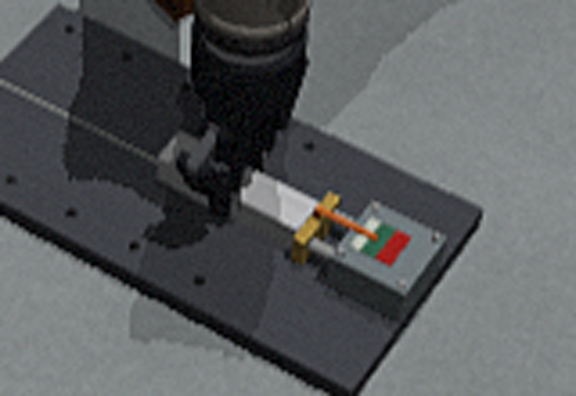

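With the down-force down to 1.6 N the wrist reading fell from 10 N to 8 N at the same travel, so the surplus was plate friction and the pad force is about 7 N. The pointer is mid-green and the bar tilt is below 0.4°. I hand in.

```bash
python3 -c "
from h import *
print(ctrl.close_job())"
```

```text
the job is handed in; nothing more can be done
None
```

I set the steel V-block down upright in the blue tray. The bar is now pressed against the stop on the white line, and I handed the job in with the fingers still holding it. The hand-in gives no verdict, so what follows rests on my own measurements.

- **V-block:** it stands about 2 mm from the tray centre, upright and released. I lowered it until the floor took its weight before opening the fingers.
- **Stop:** travel is about 13.5 mm by camera, roughly 6.8 N, with the orange pointer in the middle of the green. It never came near the end of its travel.
- **Bar:** it sits 0.1 mm off the centre line by measurement. Yaw is about 0.4° and tilt under 0.4°. The steady hold lasted over 5 s.
- **Disagreement:** the wrist force along the plate read 10 N, against 6.8 N from the spring. Easing the down-force brought it to about 8 N at the same travel, so most of the surplus was the bar rubbing on the plate. The rest is unexplained.
- **Bystanders:** the vise, cleaner, ring gauge, loupe and parallel look unmoved in the last top picture. I did not measure them individually, and the arm partly covered the brown look-alike there.

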